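# Tighten a carving wheel's clamp nut in the dowel jig

## Task

The orange carving wheel spins along with its clamp nut unless something braces it, so first set it flat down on the holding jig, inside the ring of six dowels with its three lobes in gaps between the dowels. Then tighten its black clamp nut there by turning it clockwise, seen from above, about a quarter turn relative to the wheel, and let go, leaving the wheel lying in the jig. Leave the maroon and green wheels where they are.

Things in the scene. Friction and masses are not known exactly. Their poses are not given: they have to be found in the camera images.
- orange_wheel: Loose orange three-lobed carving wheel, 126 mm across, 14 mm thick, 0.33 kg with nut, lying flat. Hub 72 mm diameter; straight lobes 26 mm wide reach 63 mm from the centre. Origin: centre of its underside; z up, x along one lobe, the others at 120 and 240 degrees. Can be carried by its nut. Until dowels stop it, it spins along when the nut is turned.
- nut_grip (a point): Grip point of its clamp nut, on the wheel's axis, 40 mm above its underside. Steel collar 34 mm diameter (14 to 21 mm above the underside) with an upright black bar 40 mm long, 14 mm thick (19 to 54 mm above the underside). Grip across the 14 mm, from above, with 40 N or more. x along the bar, y across it, z up.
- clamp_nut (a joint): Turn of the nut relative to the wheel, rad: 0 loose (bar along the wheel's x), growing clockwise seen from above, stop at 1.6. Starts between 0 and 0.15. Stiff all the way (0.45 N m) and stays where it is left.
- jig_seat (a point): Centre of the fixed jig's dowel ring, on its board's top, 15 mm above the bench; z up, x square to a board edge. Plywood board 170 x 170 x 15 mm; six dark steel dowels 10 mm thick, 16 mm tall, on a 56 mm radius at 30, 90, 150 ... degrees from x; gaps at 0, 60, 120 ... for the lobes. A centred wheel has 10 mm and 11 degrees of play before dowels stop it: turn the nut that much more.
- maroon_wheel: Loose dark-maroon wheel of the same shape, nut included; not wanted, leave alone. Origin: centre of its underside.
- green_wheel: Loose green wheel of the same shape, nut included; not wanted, leave alone. Origin: centre of its underside.
Mind the look-alikes: they are no part of the job. Of the things shaped like the part that bears jig_seat, the wooden one is meant. There is more than one size of the orange_wheel; the job needs the larger.

How it is judged (in metres and radians):
On the way, in this order (a step that is already met when the one before it is completed fails the run):
1. the orange wheel lies flat in the jig, its nut not yet tightened (horizontal distance between orange_wheel and jig_seat below 0.02 m and z of orange_wheel in the frame of jig_seat below 0.005 m and angle between orange_wheel's own z axis and vertical below 0.1 rad and value of joint clamp_nut below 0.6 rad), for 0.2 s.
2. the nut is turned tight while the wheel lies in the jig (horizontal distance between orange_wheel and jig_seat below 0.02 m and z of orange_wheel in the frame of jig_seat below 0.005 m and value of joint clamp_nut above 1 rad), for 0.2 s.
At the end, for the whole second after the job is handed in: The orange wheel lies at rest and flat on the jig board inside the dowel ring (centre within 20 mm of the jig's centre, underside within 5 mm of the board), and its nut has been turned to more than 1.0 rad on the wheel (a quarter turn is asked) (all of step 2 and angle between orange_wheel's own z axis and vertical below 0.1 rad and linear speed of orange_wheel below 0.02 m/s); the robot touches nothing.
It fails at once if the maroon or the green wheel is moved by more than 30 mm (distance of any of maroon_wheel, green_wheel from where it was at the start of the episode above 0.03 m).
It also fails if it takes over 45 s, if anything falls off the work surface, if the arm or the gripper's body presses on something with over 40 N, if the wrist force passes 120 N, or if a joint passes its speed limit or range.

## Robot

A 6-joint arm with a two-finger parallel gripper is mounted at the origin on the work surface. World frame = base frame: x ahead of the robot, y to its left, z up, the work surface at z = 0. Lengths are in mm, angles in rad, forces in N, time in s.
With the tool pointing down it reaches from about 275 to 750 mm from the base axis. Payload 10.2 kg.
Tool frame: the origin (TCP) lies midway between the tips of the shut fingers; the grasp point (between the pads) lies 19 mm behind it; z points along the fingers, y is the line along which they close (so a half turn about z gives the same grasp; the last joint's range is limited). The gripper opens to 85 mm and grips with 20 to 120 N. Pads are 22 mm wide; open, the fingers measure 114 mm over their backs; the gripper's body (76 mm by 85 mm) begins 54 mm behind the grasp point. The pads swing forward as they close: fully open they stand 13 mm farther back than shut.
Start: joints at [-1.426, 0.313, 1.498, -0, 1.331, -0.223], TCP at [188.759, -489.899, 231.294] pointing down, gripper open.
Joint ranges: [-2.94, 2.94], [-0.97, 2.17], [0.19, 2.56], [-1.23, 4.37], [0.02, 3.11], [-2.88, 2.88]. Speed limits (rad/s): [2.39, 2.39, 3.01, 3.14, 3.14, 3.14].

## Interface

Orientations are given as a unit quaternion [w, x, y, z].
In Python, from rig import ctrl gives the robot as it stands.
- The arm moves only by the tool send_rows, never from a script. Its argument "targets" is a list of rows, each an object with "offset": the shift along the world's x, y, z in cm, a list of three; "spin": the turn about the world's z in rad. A call has 1 to 8 rows; each row is the pose to reach, as a shift and turn from the pose commanded when the call began; what a row does not reach only later rows make up. A row lasts 1/12 s, in which the tool goes at most 41.7 mm and 7.16 degrees, less where a joint would pass 70% of its speed; a pose out of reach is approached as far as the arm can. A call with a gripper value outside its range is refused whole. "grip" is the opening, from 0 (shut) to 1 (fully open), set as the call begins (left out, the last holds). The fingers move at their own pace and stop on an object; "squeeze" is the grip in N (left out, the last holds). Time passes only in rows, so rows that repeat a pose let the fingers close. It gives the time, the measured TCP pose, the force, the opening and the grip force at its end, in the units of the state.
- ctrl.sense(): the state, without advancing time (a new reading comes with each control period).
- ctrl.capture(name): name is "scene" or "side" or "wrist"; returns (picture, depth): 400x640x3 uint8, red, green, blue; 400x640 float32, mm along the optical axis (not along the pixel's ray), 0 where there is no reading.
- ctrl.calibration(name): a dict with "fx", "fy", "cx", "cy" (pixels), "view" (4x4, takes a point from world to camera coordinates); the wrist camera has in their place "mount" (4x4, takes a point from camera to tool coordinates, whose origin is the TCP and whose axes are the flange's). Camera axes: x right, y down, z forward; pixel columns grow to the right and rows downward; lengths in mm; the calibration is good to about 2 mm. A picture is of the moment at which its call begins: read the wrist's pose just before it. calibration takes no time and is no camera call.
- ctrl.finish_job(): hands the job in; it is judged then, once.
Trained networks look in the newest picture that a camera, given by its name, has taken for a name from the list of things; names that differ only in an ending like _2 or _b are one class to them, and where a whole thing is asked for, a point or a joint stands for the part that bears it (a point fixed in the world has none). Each returns a list of dicts, best first, with "conf" (0 to 1); they miss things now and then, are a little off and sometimes report something else, mostly with a low value. They report only what shows in the picture. A call takes as long as a camera call. They do not tell look-alikes from the thing itself.
- ctrl.search_frame(camera, query): "box" ([left, top, right, bottom] in pixels, round what is visible of it).
- ctrl.place_of(camera, query): "uv" ([column, row] in pixels: a listed point, or the origin of a listed thing).
The state is a dict: "time_s": time; "joints": joint angles; "dq": joint speeds; "tau": joint torques, N m; "eef_pos": TCP position; "ee_rot": TCP orientation; "force": force on the tool from outside, world axes, zero at the start; "wrist_torque": the same for the moment, N m; "grip_width": opening from 0.0 (shut) to 1.0 (fully open); "grip_force": force on a finger pad.
Only numpy, scipy, OpenCV 4.12 (cv2) and the standard library are available. Lean on these libraries where they do the work, as an engineer would, in place of code of your own. Each camera call takes 0.05 s, during which the arm holds its last target. There are 200 camera calls.

## Working session

There is one attempt and no reset: what is moved stays moved. The work goes in short steps, Python scripts to look and compute and a tool call to move; the robot and the scene stay as the last step left them, time stands still between calls to the robot, and variables do not carry over. Pictures are saved under pics/ and viewed, at most 10 in all, crops included, and the job is handed in when it is done.

Besides the shell and the picture viewer there is one more tool, called after "Call:" as name(argument=value, ...), one argument or row to a line, values as JSON. send_rows: Moves the arm, as the interface text tells. Its arguments: {"type":"object","properties":{"targets":{"type":"array"},"grip":{"type":"number"},"squeeze":{"type":"number"}},"required":["targets"]}

```bash
mkdir -p pics; cat > h.py <<'E'
import numpy as np, cv2
from rig import ctrl
from scipy.spatial.transform import Rotation as R
def T(cam, s=None):
    c=ctrl.calibration(cam)
    if cam!='wrist': return c,np.linalg.inv(np.array(c['view']))
    s=s or ctrl.sense(); M=np.eye(4); q=s['ee_rot']
    M[:3,:3]=R.from_quat([q[1],q[2],q[3],q[0]]).as_matrix(); M[:3,3]=s['eef_pos']
    return c,M@np.array(c['mount'])
def cloud(cam,d,s=None):
    c,M=T(cam,s); v,u=np.mgrid[:d.shape[0],:d.shape[1]]
    P=np.stack([(u-c['cx'])/c['fx']*d,(v-c['cy'])/c['fy']*d,d],-1)
    W=P@M[:3,:3].T+M[:3,3]; W[d<=0]=np.nan
    return W
E
python3 - <<'E'
from h import *
ims=[]
for n in('scene','side'):
    p,d=ctrl.capture(n); np.savez('pics/'+n,p=p,d=d); ims.append(p)
    for q in('orange_wheel','nut_grip','jig_seat','maroon_wheel','green_wheel'):
        W=cloud(n,d)
        for r in ctrl.place_of(n,q)[:3]:
            u,v=map(int,r['uv']); print(n,q,r['uv'],round(r['conf'],2), W[v,u].round() if 0<=v<400 and 0<=u<640 else '')
cv2.imwrite('pics/a.png',ims[0][...,::-1]); cv2.imwrite('pics/b.png',ims[1][...,::-1])
E
```

```text
scene orange_wheel [382.6, 267.5] 0.79 [647.   4.  15.]
scene orange_wheel [432.2, 276.2] 0.73 [665. 136.   9.]
scene nut_grip [384.8, 257.5] 0.52 [639.   8.  44.]
scene nut_grip [435.6, 270.4] 0.37 [658. 143.  25.]
scene jig_seat [296.3, 243.7] 0.78 [ 562. -245.   14.]
scene jig_seat [309.0, 193.5] 0.72 [ 280. -240.   13.]
scene jig_seat [181.5, 217.9] 0.57 [ 462. -637.   15.]
scene maroon_wheel [464.6, 243.0] 0.77 [527. 247.  17.]
scene green_wheel [391.8, 236.1] 0.86 [505.  37.  13.]
side orange_wheel [185.8, 253.5] 0.93 [634. 147.  12.]
side orange_wheel [230.9, 230.3] 0.83 [622.  14.  12.]
side nut_grip [229.2, 215.4] 0.71 [629.   5.  54.]
side nut_grip [177.1, 244.5] 0.4 [681. 140.  10.]
side jig_seat [311.4, 192.9] 0.76 [ 584. -256.   12.]
side jig_seat [391.0, 240.7] 0.64 [119.   7. 265.]
side maroon_wheel [176.2, 306.7] 0.67 [496. 261.  16.]
side green_wheel [260.1, 262.5] 0.78 [464.  44.  18.]
```

View pics/a.png

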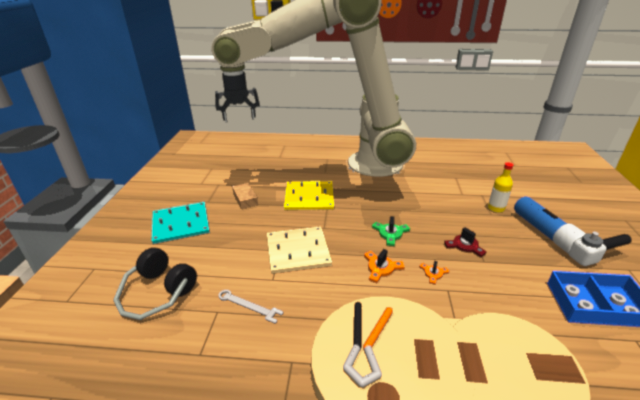

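View pics/b.png

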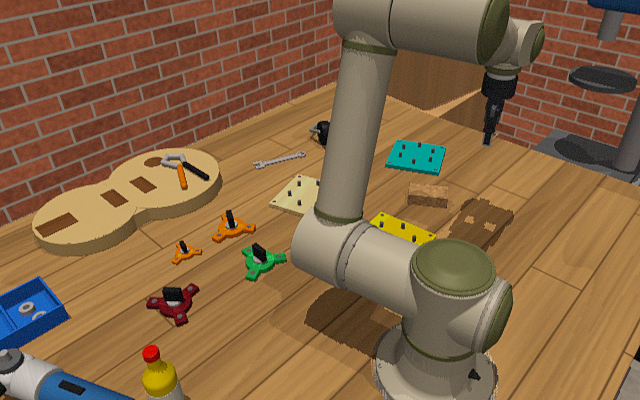

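The scene view shows the larger orange wheel at about (383,265), the smaller one at (433,272), green at (391,232) and maroon at (465,243). The pale wooden jig is at (298,247), with yellow and cyan look-alikes nearby. I'll move over the wooden jig for a wrist look.

```bash
python3 - <<'E'
from h import *
c=ctrl.calibration('wrist'); print({k:np.round(v,3) for k,v in c.items()}); s=ctrl.sense(); print(s['ee_rot'],s['time_s']); print(T('wrist')[1].round(2))
E
```

```text
{'fx': np.float64(314.856), 'fy': np.float64(314.856), 'cx': np.float64(320.986), 'cy': np.float64(202.59), 'mount': array([[ 0.00000e+00, -9.48000e-01, -3.18000e-01,  8.18280e+01],
       [ 1.00000e+00,  1.00000e-03, -1.00000e-03, -6.77000e-01],
       [ 1.00000e-03, -3.18000e-01,  9.48000e-01, -1.43308e+02],
       [ 0.00000e+00,  0.00000e+00,  0.00000e+00,  1.00000e+00]])}
[-1.59546560e-05  9.83137145e-01  1.82869774e-01 -4.88018300e-06] 0.6
[[ 3.6000e-01 -8.8000e-01 -3.0000e-01  2.6488e+02]
 [-9.3000e-01 -3.4000e-01 -1.1000e-01 -4.5984e+02]
 [-0.0000e+00  3.2000e-01 -9.5000e-01  3.7459e+02]
 [ 0.0000e+00  0.0000e+00  0.0000e+00  1.0000e+00]]
```

Call:
send_rows(
  targets=[
    {"offset": [3.3,2.2,0.8],"spin": 0},
    {"offset": [6.7,4.5,1.7],"spin": 0},
    {"offset": [10,6.7,2.5],"spin": 0},
    {"offset": [13.3,8.9,3.3],"spin": 0},
    {"offset": [16.7,11,4],"spin": 0},
    {"offset": [20,13,5],"spin": 0},
    {"offset": [23,15.5,6],"spin": 0},
    {"offset": [26.5,17.7,7],"spin": 0},
  ],
  grip=1,
  squeeze=80,
)

```text
time_s: 1.27
eef_pos: [454.2, -311.7, 301.9]
ee_rot: [0.0, 0.983, 0.183, 0.0]
force: [0.5, -1.8, 0.8]
grip_width: 1.001
grip_force: 0.0
```

Call:
send_rows(
  targets=[
    {"offset": [3,2,0],"spin": 0},
    {"offset": [6.5,3,0],"spin": 0},
    {"offset": [10,4,0],"spin": 0},
    {"offset": [12,6,0],"spin": 0},
    {"offset": [12,6,0],"spin": 0},
  ],
)

```text
time_s: 1.68
eef_pos: [576.0, -249.9, 300.0]
ee_rot: [-0.001, 0.983, 0.185, 0.0]
force: [-0.1, 0.5, -0.1]
grip_width: 1.001
grip_force: 0.0
```

```bash
python3 - <<'E'
from h import *
s=ctrl.sense(); p,d=ctrl.capture('wrist'); print(s['eef_pos'],s['time_s'],np.abs(s['dq']).max())
np.savez('pics/w1',p=p,d=d); W=cloud('wrist',d,s); np.save('pics/w1W',W)
for r in ctrl.place_of('wrist','jig_seat')[:3]:
    u,v=map(int,r['uv']); print(r['uv'],r['conf'],W[v,u].round())
# board points
near=np.hypot(W[...,0]-565,W[...,1]+245)<150
m=near&(W[...,2]>10)&(W[...,2]<20)
c,(w,h),a=cv2.minAreaRect(W[m][:,:2].astype(np.float32)); print('board',c,w,h,a,W[m][:,2].mean())
m=(near&(W[...,2]>25)&(W[...,2]<45)).astype(np.uint8)
n,l,st,ce=cv2.connectedComponentsWithStats(m)
for i in range(1,n):
    if st[i,4]>8:
        x=W[l==i]; print(x.mean(0).round(1),st[i,4])
cv2.imwrite('pics/c.png',p[...,::-1])
E
```

```text
[ 576.0465007  -249.88298623  299.96402018] 1.6833 0.07286440283048351
[524.9, 307.6] 0.9 [ 473. -639.   16.]
[248.5, 324.1] 0.74 [ 278. -236.   15.]
[313.3, 151.9] 0.61 [ 583. -234.   17.]
board (577.50341796875, -237.4691925048828) 170.44053649902344 170.44708251953125 15.801596641540527 15.725894538302768
[ 617.1 -197.4   31.2] 52
[ 632.1 -250.8   31.3] 46
[ 563.  -183.8   31.1] 53
[ 593.5 -290.8   31.1] 47
[ 524.1 -223.8   30.8] 50
[ 539.4 -277.2   30.9] 46
```

View pics/c.png

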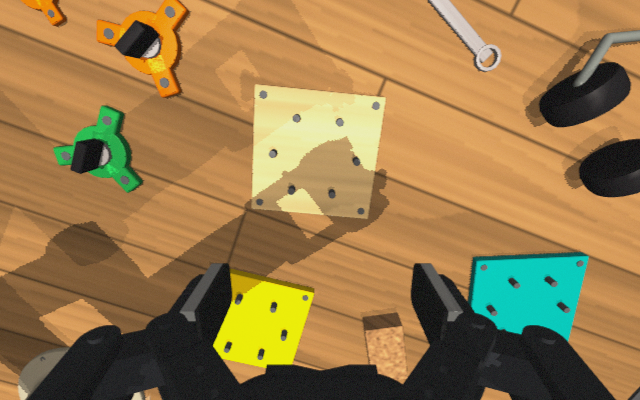

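The wrist view shows the wooden jig centred at about (316,153) with clear dowels, and the large orange wheel whole at about (143,45). I'll measure the wheel in the same frame.

```bash
cat > wheel.py <<'E'
from h import *
def wheel(p,W,x0,y0):
    h=cv2.cvtColor(p,cv2.COLOR_RGB2HSV); near=np.hypot(W[...,0]-x0,W[...,1]-y0)<80
    m=near&(W[...,2]>10)&(W[...,2]<17)&(h[...,0]<25)&(h[...,1]>150)
    bar=near&(W[...,2]>48)&(W[...,2]<60)
    b=W[bar][:,:2].astype(np.float32); c,wh,a=cv2.minAreaRect(b)
    u=np.linalg.svd(b-b.mean(0),full_matrices=False)[2][0]
    print('bar',np.round(c,1),np.round(wh,1),'ang',np.degrees(np.arctan2(u[1],u[0])).round(1),'z',W[bar][:,2].mean().round(1),bar.sum())
    # fit wheel model: centre, lobe angle
    P=W[m][:,:2]; ctr=np.array(c)
    from scipy.optimize import minimize
    def cost(v):
        q=P-v[:2]; r=np.hypot(*q.T); t=np.arctan2(q[:,1],q[:,0])-v[2]
        t=(t+np.pi/3)%(2*np.pi/3)-np.pi/3
        x=r*np.cos(t);y=np.abs(r*np.sin(t))
        dl=np.hypot(np.maximum(x-63,0),np.maximum(y-13,0)); dh=np.maximum(r-36,0)
        return np.mean(np.minimum(dl,dh)**2)
    best=min((minimize(cost,[*ctr,a0],method='Nelder-Mead') for a0 in np.arange(0,2.1,.35)),key=lambda r:r.fun)
    print('wheel',best.x[:2].round(1),'lobe deg mod120',np.degrees(best.x[2]).round(1)%120,best.fun,m.sum())
E
python3 - <<'E'
from wheel import *
z=np.load('pics/w1.npz'); wheel(z['p'],np.load('pics/w1W.npy'),640,8)
print(R.from_quat([.983,.185,0,-.001]).as_matrix().round(2))
E
```

```text
bar [632.9   2.9] [15.  39.5] ang 153.6 z 54.0 590
wheel [632.7   3.1] lobe deg mod120 97.7 0.00013785115606525366 2933
[[ 0.93  0.36 -0.  ]
 [ 0.36 -0.93  0.  ]
 [ 0.   -0.   -1.  ]]
```

Call:
send_rows(
  targets=[
    {"offset": [1,4,-1],"spin": 0},
    {"offset": [2,8,-2],"spin": 0},
    {"offset": [3,12,-3],"spin": 0},
    {"offset": [4,16,-4],"spin": 0},
    {"offset": [5,20,-5],"spin": 0},
    {"offset": [6,24,-6],"spin": 0},
    {"offset": [6,25,-7],"spin": 0},
    {"offset": [6,25,-7],"spin": 0},
  ],
)

```text
time_s: 2.45
eef_pos: [632.1, -0.9, 229.0]
ee_rot: [-0.001, 0.983, 0.184, -0.002]
force: [-0.5, -0.3, -0.9]
grip_width: 1.001
grip_force: 0.0
```

```bash
python3 - <<'E'
from wheel import *
s=ctrl.sense(); p,d=ctrl.capture('wrist'); print(s['eef_pos'],s['time_s'],np.abs(s['dq']).max(),s['joints'])
W=cloud('wrist',d,s); wheel(p,W,640,8)
cv2.imwrite('pics/d.png',p[...,::-1])
E
```

```text
[632.13243657  -0.90164591 229.01265249] 2.45 0.07326729026659679 [-1.86605370e-01  5.59239894e-01  1.13853967e+00  3.54904816e-04
  1.44729792e+00  1.01331784e+00]
bar [633.1   3.2] [14.4 39.4] ang 153.3 z 54.3 523
wheel [632.9   3.5] lobe deg mod120 97.7 1.728470798529517e-05 3271
```

View pics/d.png

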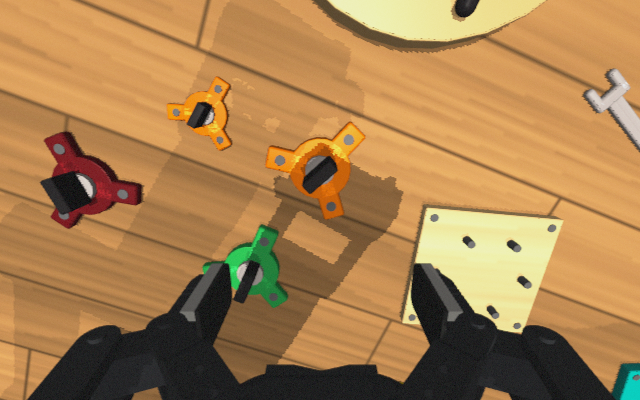

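The wrist view shows the big orange wheel at (315,175) with its bar visible, the small one at (203,113), and green off to the side. The nut starts at about 0.07 rad. I'll rotate to align with the bar and descend.

Call:
send_rows(
  targets=[
    {"offset": [0,0.5,-2],"spin": -0.12},
    {"offset": [0,0.5,-4],"spin": -0.24},
    {"offset": [0,0.5,-6],"spin": -0.36},
    {"offset": [0,0.5,-8],"spin": -0.48},
    {"offset": [0,0.5,-10],"spin": -0.6},
    {"offset": [0,0.5,-11],"spin": -0.72},
    {"offset": [0,0.5,-12],"spin": -0.83},
    {"offset": [0,0.5,-12],"spin": -0.83},
  ],
  grip=0.6,
)

```text
time_s: 3.17
eef_pos: [632.2, -0.8, 109.8]
ee_rot: [0.0, 0.973, -0.232, -0.001]
force: [-0.0, 0.4, 0.4]
grip_width: 0.599
grip_force: 0.0
```

```bash
python3 - <<'E'
from wheel import *
s=ctrl.sense(); p,d=ctrl.capture('wrist'); print(s['eef_pos'],s['ee_rot'],np.abs(s['dq']).max(),s['joints'].round(3))
wheel(p,cloud('wrist',d,s),633,3)
E
```

```text
[632.17270486  -0.78363835 109.83645328] [ 2.80492365e-04  9.72662413e-01 -2.32220342e-01 -1.21011708e-03] 0.186114538129005 [-0.186  0.656  1.296 -0.     1.192  1.854]
bar [633.6   3. ] [13.7 40.2] ang 153.5 z 54.4 1135
wheel [633.4   3. ] lobe deg mod120 97.8 3.241413095941559e-05 6654
```

Call:
send_rows(
  targets=[
    {"offset": [0.1,0.4,-3],"spin": 0},
    {"offset": [0.1,0.4,-6],"spin": 0},
    {"offset": [0.1,0.4,-8.0],"spin": 0},
    {"offset": [0.1,0.4,-8.7],"spin": 0},
    {"offset": [0.1,0.4,-8.7],"spin": 0},
    {"offset": [0.1,0.4,-8.7],"spin": 0},
  ],
)

```text
time_s: 3.72
eef_pos: [634.9, 4.8, 25.8]
ee_rot: [-0.0, 0.974, -0.229, 0.001]
force: [0.1, -0.2, 0.3]
grip_width: 0.6
grip_force: 0.0
```

Call:
send_rows(
  targets=[
    {"offset": [0,0,0],"spin": 0},
    {"offset": [0,0,0],"spin": 0},
    {"offset": [0,0,0],"spin": 0},
    {"offset": [0,0,0],"spin": 0},
    {"offset": [0,0,0],"spin": 0},
    {"offset": [0,0,0],"spin": 0},
  ],
  grip=0,
  squeeze=80,
)

```text
time_s: 4.22
eef_pos: [634.6, 5.2, 25.6]
ee_rot: [0.0, 0.973, -0.229, 0.001]
force: [-2.7, -2.3, 6.4]
grip_width: 0.151
grip_force: 78.0
```

Call:
send_rows(
  targets=[
    {"offset": [0,0,2],"spin": 0},
    {"offset": [0,0,5],"spin": 0},
    {"offset": [-0.5,-2,7],"spin": 0.1},
    {"offset": [-1.2,-5.5,8],"spin": 0.22},
    {"offset": [-2,-9,8],"spin": 0.34},
    {"offset": [-3,-13,8],"spin": 0.46},
    {"offset": [-4,-17,8],"spin": 0.58},
    {"offset": [-5,-21,8],"spin": 0.66},
  ],
)

```text
time_s: 4.88
eef_pos: [583.6, -204.0, 104.1]
ee_rot: [-0.0, 0.995, 0.102, -0.0]
force: [1.3, -0.8, -4.1]
grip_width: 0.149
grip_force: 78.7
```

Call:
send_rows(
  targets=[
    {"offset": [-0.5,-2.5,0],"spin": 0},
    {"offset": [-0.5,-3.2,0],"spin": 0},
    {"offset": [-0.5,-3.2,0],"spin": 0},
    {"offset": [-0.5,-3.2,0],"spin": 0},
  ],
)

```text
time_s: 5.22
eef_pos: [579.4, -234.1, 103.9]
ee_rot: [-0.0, 0.995, 0.099, -0.0]
force: [0.6, 0.8, -3.4]
grip_width: 0.148
grip_force: 78.8
```

```bash
python3 - <<'E'
from h import *
s=ctrl.sense(); p,d=ctrl.capture('wrist'); print(s['eef_pos'],s['ee_rot'],np.abs(s['dq']).max(),s['joints'].round(3),s['force'])
W=cloud('wrist',d,s)
h=cv2.cvtColor(p,cv2.COLOR_RGB2HSV)
m=(h[...,0]<25)&(h[...,1]>150)&(np.hypot(W[...,0]-578,W[...,1]+237)<100)&(W[...,2]>60)
print(m.sum(),np.percentile(W[m][:,2],[5,50,95]))
q=W[m]; c=np.array(s['eef_pos'][:2]); dd=q[:,:2]-c; r=np.hypot(*dd.T); t=np.degrees(np.arctan2(dd[:,1],dd[:,0]))
k=r>50; print(np.histogram(t[k],bins=np.arange(-180,181,10))[0], r.max())
cv2.imwrite('pics/e.png',p[...,::-1])
E
```

```text
[ 579.41399823 -234.08947046  103.86356317] [-4.42979080e-04  9.95125076e-01  9.86197485e-02 -1.79672707e-04] 0.02817024249054154 [-5.710e-01  6.460e-01  1.330e+00  1.000e-03  1.166e+00  8.020e-01] [ 0.57341764  0.79163192 -3.35695177]
11629 [89.11970099 92.72234593 93.82159428]
[  0   0   0   0   0   0  63 191 367  24   0   0   0   0   0   0   0   0
 353 520 531  15   0   0   0   0   0   0   0   0 380  57   0   0   0   0] 64.96303989881993
```

View pics/e.png

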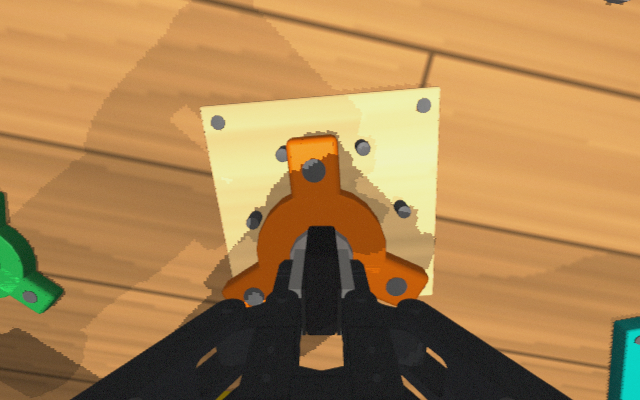

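The wrist view shows the held wheel above the wooden jig at about (320,245). Its front lobe at (313,165) lies between the dowels at (283,153) and (362,147), so it is aligned.

Call:
send_rows(
  targets=[
    {"offset": [-0.1,-0.3,-1],"spin": 0},
    {"offset": [-0.1,-0.3,-2.5],"spin": 0},
    {"offset": [-0.1,-0.3,-4],"spin": 0},
    {"offset": [-0.1,-0.3,-5.2],"spin": 0},
    {"offset": [-0.1,-0.3,-5.9],"spin": 0},
    {"offset": [-0.1,-0.3,-6.2],"spin": 0},
    {"offset": [-0.1,-0.3,-6.3],"spin": 0},
    {"offset": [-0.1,-0.3,-6.3],"spin": 0},
  ],
)

```text
time_s: 5.93
eef_pos: [578.8, -237.8, 41.5]
ee_rot: [0.0, 0.995, 0.099, 0.0]
force: [0.7, 0.2, -4.3]
grip_width: 0.149
grip_force: 79.0
```

Call:
send_rows(
  targets=[
    {"offset": [0,0,0],"spin": 0},
    {"offset": [0,0,0],"spin": 0},
    {"offset": [0,0,0],"spin": 0},
  ],
)

```text
time_s: 6.18
eef_pos: [578.6, -238.0, 41.5]
ee_rot: [0.0, 0.995, 0.099, 0.0]
force: [0.8, -0.0, -3.1]
grip_width: 0.148
grip_force: 79.0
```

```bash
python3 - <<'E'
from h import *
s=ctrl.sense(); print(s['eef_pos'],s['force'],s['wrist_torque'])
p,d=ctrl.capture('side'); cv2.imwrite('pics/f.png',cv2.resize(p[140:240,240:400],(800,500))[...,::-1])
E
```

```text
[ 578.62297238 -237.95873716   41.50627517] [ 0.75493377 -0.00824513 -3.09389122] [-0.01825309 -0.00618907 -0.07507608]
```

View pics/f.png

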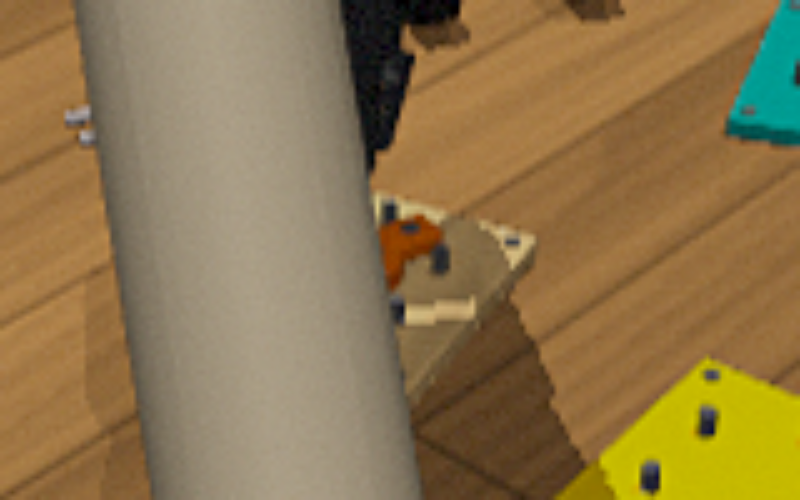

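The side crop shows a lobe at (410,235) between dowels, with the wheel still hanging about 1 mm up. I'll lower it to contact.

Call:
send_rows(
  targets=[
    {"offset": [0,0,-0.1],"spin": 0},
    {"offset": [0,0,-0.15],"spin": 0},
    {"offset": [0,0,-0.15],"spin": 0},
    {"offset": [0,0,-0.15],"spin": 0},
    {"offset": [0,0,-0.15],"spin": 0},
  ],
)

```text
time_s: 6.65
eef_pos: [578.6, -238.0, 40.6]
ee_rot: [0.0, 0.995, 0.099, 0.0]
force: [-3.7, 1.5, 5.4]
grip_width: 0.146
grip_force: 80.3
```

Call:
send_rows(
  targets=[
    {"offset": [0,0,0],"spin": -0.1},
    {"offset": [0,0,0],"spin": -0.2},
    {"offset": [0,0,0],"spin": -0.3},
    {"offset": [0,0,0],"spin": -0.4},
    {"offset": [0,0,0],"spin": -0.5},
    {"offset": [0,0,0],"spin": -0.6},
    {"offset": [0,0,0],"spin": -0.7},
    {"offset": [0,0,0],"spin": -0.8},
  ],
)

```text
time_s: 7.32
eef_pos: [578.7, -238.3, 40.6]
ee_rot: [0.001, 0.954, -0.298, 0.001]
force: [-3.3, -0.5, 4.4]
grip_width: 0.149
grip_force: 80.1
```

```bash
python3 - <<'E'
from h import *
s=ctrl.sense(); print(s['eef_pos'],s['force'],s['wrist_torque'],s['joints'].round(2),s['grip_force'])
E
```

```text
[ 578.71346211 -238.28115335   40.64700865] [-3.31309903 -0.47474659  4.41611825] [0.03571321 0.43934936 0.48033424] [-0.58  0.72  1.37 -0.    1.04  1.6 ] 80.14641165733337
```

Torque of 0.48 N m shows the nut is turning against the dowels. I'll continue to about -1.65 in total.

Call:
send_rows(
  targets=[
    {"offset": [0,0,0],"spin": -0.1},
    {"offset": [0,0,0],"spin": -0.2},
    {"offset": [0,0,0],"spin": -0.3},
    {"offset": [0,0,0],"spin": -0.4},
    {"offset": [0,0,0],"spin": -0.5},
    {"offset": [0,0,0],"spin": -0.6},
    {"offset": [0,0,0],"spin": -0.7},
    {"offset": [0,0,0],"spin": -0.8},
  ],
)

```text
time_s: 7.98
eef_pos: [578.7, -238.2, 40.6]
ee_rot: [0.0, 0.763, -0.647, 0.001]
force: [-2.7, -0.2, 4.5]
grip_width: 0.151
grip_force: 80.1
```

Call:
send_rows(
  targets=[
    {"offset": [0,0,0],"spin": 0},
    {"offset": [0,0,0],"spin": 0},
    {"offset": [0,0,0],"spin": 0},
  ],
)

```text
time_s: 8.23
eef_pos: [578.8, -238.3, 40.6]
ee_rot: [-0.0, 0.765, -0.644, 0.001]
force: [-3.0, -0.0, 5.7]
grip_width: 0.148
grip_force: 80.2
```

Call:
send_rows(
  targets=[
    {"offset": [0,0,0],"spin": 0},
    {"offset": [0,0,0],"spin": 0},
    {"offset": [0,0,0],"spin": 0},
    {"offset": [0,0,0],"spin": 0},
    {"offset": [0,0,0],"spin": 0},
  ],
  grip=0.6,
)

```text
time_s: 8.65
eef_pos: [578.5, -237.7, 39.5]
ee_rot: [-0.0, 0.764, -0.645, -0.0]
force: [-0.2, 0.6, 0.1]
grip_width: 0.595
grip_force: 0.0
```

Call:
send_rows(
  targets=[
    {"offset": [0,0,1.5],"spin": 0},
    {"offset": [0,0,4],"spin": 0},
    {"offset": [0,0,7],"spin": 0},
    {"offset": [0,0,10],"spin": 0},
    {"offset": [0,0,13],"spin": 0},
    {"offset": [0,0,15],"spin": 0},
    {"offset": [0,0,15],"spin": 0},
    {"offset": [0,0,15],"spin": 0},
  ],
)

```text
time_s: 9.32
eef_pos: [578.7, -237.9, 190.3]
ee_rot: [-0.0, 0.764, -0.645, 0.001]
force: [1.0, 0.4, -1.1]
grip_width: 0.601
grip_force: 0.0
```

```bash
python3 - <<'E'
from wheel import *
s=ctrl.sense(); p,d=ctrl.capture('wrist'); print(s['eef_pos'])
W=cloud('wrist',d,s); W[...,2]-=15
wheel(p,W,578,-237)
cv2.imwrite('pics/g.png',p[...,::-1])
E
```

```text
[ 578.68914789 -237.86484157  190.27816624]
bar [ 579.1 -237.9] [13.5 39.7] ang 99.6 z 54.4 707
wheel [ 579.1 -237.4] lobe deg mod120 5.900000000000006 2.437349339827635e-05 4393
```

View pics/g.png

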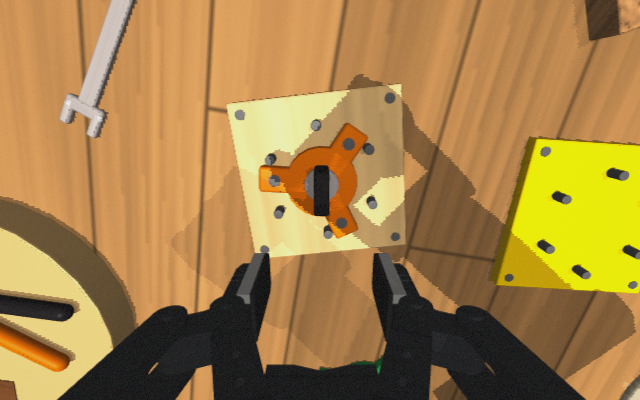

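The picture shows the wheel centred in the wooden jig at about (320,185), lying flat with its lobes between the dowels. The bar is 86° clockwise from the lobe, about 1.5 rad.

```bash
python3 -c "
from rig import ctrl
print(ctrl.finish_job())"
```

```text
the job is handed in; nothing more can be done
None
```

The large orange wheel lies flat in the wooden jig within about 1 mm of its centre, its nut is turned to about 1.5 rad and released, the maroon and green wheels were not touched, and the job is handed in (no verdict was returned).

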